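Heavy shell onto the weighing pan

TASK

The long two-shell piece with a hanger tab on its handle has a steel weight hidden in one of its two look-alike shells. Lift it by the tab, see which end tips down, and set it on the weighing stand so that its heavy shell sits on the round pan in the middle and its light shell on one of the two wooden rests, in line with the stand; let go of it there. Do not drop it onto the pan, and leave the short two-shell piece without a tab where it is.

Things in the scene. Friction and masses are not known exactly. Their poses are not given: they have to be found in the camera images.
- shell_bar: Loose, 0.38 kg: two like shells (60 wide, 54 high, flat feet) 80 mm either side of its origin (mid-underside) on a handle along x; z up. Heavy end unseen. At its middle a fork, pinned along y 27 mm up, bears an upright wooden tab, 24 mm (x) by 12 mm (y), 49 to 91 mm above the origin: pinch its 12 mm. Held up by it, the piece swings freely about the pin, heavy end down, to a stop at 20 degrees.
- station: Fixed weighing stand: plywood board 110 (x) by 400 mm (y), origin at the centre of its underside. Over the origin a round pan, 84 mm wide, top 50 mm above the origin when empty. At 160 mm to either side along y a wooden rest, 70 by 70 mm, flat top 44 mm above the origin. With heavy shell on the pan and light one on either rest the piece lies nearly level, its centre 80 mm from the pan's.
- pan (a joint): How far the sprung pan has sunk, in m: 0 empty, 0.016 at its stop, 4 mm per newton. The heavy shell sinks it about 9 to 13 mm, the light one 3 to 5 mm.
- blank: Bystander, loose: a shorter two-shell piece with no hanger, 145 mm long, shells 45 mm across. Origin: centre of the underside; x along its handle.
Mind the look-alikes: they are no part of the job. Leave any green or red look-alike of the shell_bar alone.

How it is judged:
On the way:
1. the piece has been lifted clear and hangs tipped to its heavy side (height (world z) of shell_bar above 0.06 m and angle between shell_bar's own z axis and vertical above 0.17 rad), for 0.3 s.
At the end, for the whole second after the job is handed in: The piece lies still on the stand, its centre within 20 mm each way of the point midway between pan and one rest, its handle within 12 degrees of the stand's long direction and 8 degrees of level, and the pan sunk more than 6 mm under the heavy shell (value of joint pan above 0.006 m and x of shell_bar in the frame of station between -0.02 and 0.02 m and (y of shell_bar in the frame of station between 0.06 and 0.1 m or y of shell_bar in the frame of station between -0.1 and -0.06 m) and z of shell_bar in the frame of station between 0.034 and 0.052 m and angle between the x axis of shell_bar and the y axis of station, either way round below 0.21 rad and angle between shell_bar's own z axis and vertical below 0.14 rad and linear speed of shell_bar below 0.02 m/s); the robot touches nothing.
It fails at once if the piece is dropped onto the pan (pan driven down faster than 0.6 m/s) (velocity of joint pan above 0.6 m/s).
It fails at once if the short piece without a tab is moved more than 30 mm (distance of blank from where it was at the start of the episode above 0.03 m).
It also fails if it takes over 42 s, if anything falls off the work surface, if the arm or the gripper's body presses on something with over 40 N, if the wrist force passes 120 N, or if a joint passes its speed limit or range.

ROBOT

A 7-joint arm with a two-finger parallel gripper is mounted at the origin on the work surface. World frame = base frame: x ahead of the robot, y to its left, z up, the work surface at z = 0. Lengths are in m, angles in rad, forces in N, time in s.
With the tool pointing down it reaches from about 0.4 to 0.875 m from the base axis. Payload 19.3 kg.
Tool frame: the origin (TCP) lies at the very end of the fingers, on their centre line; the grasp point (between the pads) lies 19 mm behind it (bot.pinch_z is the distance from the TCP to the grasp point, in m); y points along the fingers, x is the direction in which the jaws open and shut, and the axes are right-handed (so a half turn about y gives the same grasp; the last joint's range is limited). The gripper opens to 85 mm and grips with 20 to 120 N. Pads are 22 mm wide; open, the fingers measure 114 mm over their backs; the gripper's body (76 mm by 85 mm) begins 54 mm behind the grasp point. The pads swing forward as they close: fully open they stand 13 mm farther back than shut.
Start: joints at [1.082, 0.521, -0.036, 1.599, 0.021, 1.021, -0.113], TCP at [0.254, -0.571, 0.231] pointing down, gripper open.
Joint ranges: [-2.91, 2.91], [-0.3, 2.13], [-1.5, 1.42], [0.17, 2.43], [-1.26, 4.41], [0.16, 1.93], [-2.52, 2.52]. Speed limits (rad/s): [1.89, 1.89, 2.39, 2.39, 3.01, 3.01, 3.01].

INTERFACE

Orientations are given as [roll, pitch, yaw] about the fixed x, y, z axes, in that order (R = Rz(yaw) Ry(pitch) Rx(roll)).
In Python, from workcell import bot gives the robot as it stands. The module is installed in compiled form; this text tells all that it offers.
- The arm moves only by the tool arm_command, never from a script. Its argument "moves" is a list of rows, each an object of numbers: "rx", "ry", "rz": the turn, a rotation vector about the tool's x, y, z in rad; "x", "y", "z": the shift along the tool's x, y, z in cm; "gripper": the opening, from -1 (shut) to 1 (fully open). In form: [{"rx": .., "ry": .., "rz": .., "x": .., "y": .., "z": .., "gripper": ..}, ...]. A call has 1 to 5 rows; each row is the pose to reach, as a shift and turn from the pose commanded when the call began, along the tool's axes at that moment; what a row does not reach only later rows make up. A row lasts 1/12 s, in which the tool goes at most 41.7 mm and 7.16 degrees, less where a joint would pass 70% of its speed; a pose out of reach is approached as far as the arm can. A call with a gripper value outside its range is refused whole. The fingers move at their own pace and stop on an object; "squeeze" is the grip in N (left out, the last holds). Time passes only in rows, so rows that repeat a pose let the fingers close. It gives the time, the measured TCP pose, the force and the opening at its end, in the units of the state.
- bot.observe(): the state, without advancing time (a new reading comes with each control period).
- bot.grab_frame(name): name is "scene" or "side" or "wrist"; returns (picture, depth): 420x560x3 uint8, red, green, blue; 420x560 float32, m along the optical axis (not along the pixel's ray), 0 where there is no reading.
- bot.camera_model(name): a dict with "vfov" (degrees; the focal length in pixels is half the picture's height over the tangent of half this angle, whatever the lens; pixels are square), "cx", "cy" (the principal point, pixels), "extrinsics" (4x4, takes a point from camera to world coordinates); the wrist camera has in their place "mount" (4x4, takes a point from camera to tool coordinates, whose origin is the TCP and whose axes are the tool frame's). Camera axes: x right, y down, z forward; pixel columns grow to the right and rows downward; lengths in m; the calibration is good to about 2 mm. A picture is of the moment at which its call begins: read the wrist's pose just before it. camera_model takes no time and is no camera call.
- bot.job_done(): hands the job in, once; it reports no verdict.
Trained networks look in the newest picture that a camera, given by its name, has taken for a name from the list of things; names that differ only in an ending like _2 or _b are one class to them, and where a whole thing is asked for, a point or a joint stands for the part that bears it (a point fixed in the world has none). Each returns a list of dicts, best first, with "p" (0 to 1); they miss things now and then, are a little off and sometimes report something else, mostly with a low value. They report only what shows in the picture. A call takes as long as a camera call. They do not tell look-alikes from the thing itself.
- bot.spot_in(name, camera): "box" ([left, top, right, bottom] in pixels, round what is visible of it).
- bot.masks_of(name, camera): "mask" (420x560 bool, what is visible of it) and "box" ([left, top, right, bottom] in pixels, round what is visible of it).
The state is a dict: "clock": time; "qpos": joint angles; "qd": joint speeds; "joint_efforts": joint torques, N m; "position": TCP position; "tool_rot": TCP orientation; "force": force on the tool from outside, world axes, zero at the start; "moment": the same for the moment, N m; "grip_width": finger opening in m.
Only numpy, scipy, OpenCV 4.12 (cv2) and the standard library are available. Lean on these libraries where they do the work, as an engineer would, in place of code of your own. Each camera call takes 0.05 s, during which the arm holds its last target.

## Working session

There is one attempt and no reset: what is moved stays moved. The work goes in short steps, Python scripts to look and compute and a tool call to move; the robot and the scene stay as the last step left them, time stands still between calls to the robot, and variables do not carry over. Pictures are saved under pics/ and viewed, and the job is handed in when it is done.

Besides the shell and the picture viewer there is one more tool, called after "Call:" in YAML: its name, and indented under it one key for each argument. arm_command: Moves the arm, as the interface text tells. Its arguments: {"type":"object","properties":{"moves":{"type":"array"},"squeeze":{"type":"number"}},"required":["moves"]}

```bash
mkdir -p pics
cat > h.py <<'E'
import numpy as np,cv2
from workcell import bot
from scipy.spatial.transform import Rotation as R
def tool():
    s=bot.observe(); T=np.eye(4); r=np.array(s["tool_rot"]); T[:3,:3]=r if r.shape==(3,3) else R.from_euler('xyz',r).as_matrix(); T[:3,3]=s["position"]; return T
def grab(n):
    m=bot.camera_model(n); E=tool()@np.array(m["mount"]) if "mount" in m else np.array(m["extrinsics"])
    im,d=bot.grab_frame(n); f=210/np.tan(np.radians(m["vfov"])/2)
    v,u=np.mgrid[:420,:560]; P=np.stack([(u-m["cx"])/f*d,(v-m["cy"])/f*d,d],-1)@E[:3,:3].T+E[:3,3]
    P[d==0]=np.nan
    return im,d,P,E
def save(im,n): cv2.imwrite(f"pics/{n}.png",im[:,:,::-1])
E
python3 - <<'E'
from h import *
print(bot.observe())
for n in ["scene","side","wrist"]:
    im,d,P,E_=grab(n); save(im,n+"0"); np.save(n+"0.npy",P); m=bot.camera_model(n);print(n,m["vfov"],m["cx"],m["cy"],E_.round(3).tolist())
    if n!="wrist":
        for k in ["shell_bar","station","blank"]:
            for r in bot.masks_of(k,n): 
                q=P[r["mask"]]; print(k,r["p"],r["box"],np.nanmedian(q,0).round(3),np.nanmin(q,0).round(3),np.nanmax(q,0).round(3))
E
```

```text
{'clock': 0.0, 'qpos': array([ 1.08180623,  0.52202966, -0.03634313,  1.60003742,  0.02119973,
        1.02109813, -0.11276778]), 'qd': array([ 4.08885285e-04,  1.80334970e-03, -9.80027898e-04,  1.07817146e-05,
        9.83760842e-04,  2.86840454e-04, -1.49279711e-03]), 'joint_efforts': array([-2.46421459e-04, -9.27081800e+01,  1.97941236e+00, -3.69920683e+01,
        1.78168580e-02,  8.18714179e-03,  2.62811579e-05]), 'position': array([ 0.25398705, -0.5706735 ,  0.23070527]), 'tool_rot': array([-1.57087411e+00,  1.18501169e-03, -1.15197000e+00]), 'force': array([ 0.34889859,  0.58944482, -0.24217538]), 'moment': array([-0.02514934,  0.01363165, -0.06047591]), 'grip_width': 0.08553723097377365}
scene 47.927982124374346 274.4343685130127 211.0427970602541 [[0.776, 0.533, -0.337, 0.847], [0.631, -0.643, 0.434, -0.577], [0.015, -0.549, -0.835, 0.876], [0.0, 0.0, 0.0, 1.0]]
shell_bar 0.97 [74.1, 318.0, 179.1, 395.9] [ 0.504 -0.543  0.046] [ 0.391 -0.587 -0.002] [ 0.603 -0.499  0.095]
shell_bar 0.93 [124.2, 166.2, 193.2, 247.7] [ 0.309 -0.29   0.044] [ 0.254 -0.39  -0.004] [ 0.35  -0.182
[... 770 characters left out ...]
65.4, 145.8] [ 0.49  -0.533  0.036] [ 0.384 -0.642 -0.005] [ 0.613 -0.494  0.091]
shell_bar 0.66 [208.0, 129.0, 260.2, 186.0] [ 0.716 -0.358  0.037] [ 0.673 -0.498 -0.005] [ 0.782 -0.258  0.093]
shell_bar 0.63 [370.9, 169.9, 396.7, 250.0] [ 0.298 -0.264  0.043] [ 0.25  -0.444 -0.005] [ 0.343 -0.174  0.092]
station 0.62 [159.4, 255.1, 266.9, 420.0] [0.548 0.182 0.014] [ 0.487 -0.059 -0.004] [0.627 0.33  0.053]
blank 0.77 [181.6, 204.8, 235.7, 236.6] [ 0.69  -0.121  0.028] [ 0.63  -0.165 -0.003] [ 0.766 -0.097  0.042]
wrist 70.78126844066878 284.6964793572114 210.29458938785788 [[0.407, -0.873, -0.269, 0.323], [-0.914, -0.389, -0.119, -0.54], [-0.0, 0.294, -0.956, 0.374], [0.0, 0.0, 0.0, 1.0]]
```

View pics/scene0.png

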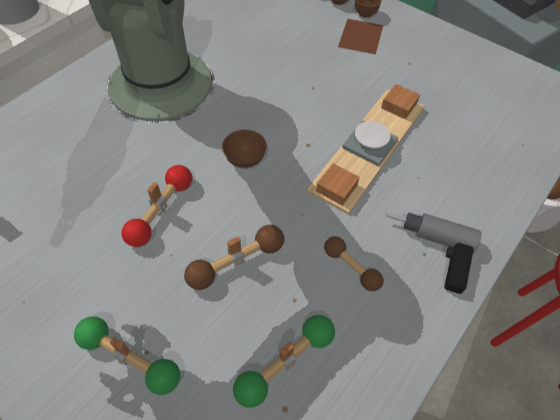

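View pics/side0.png

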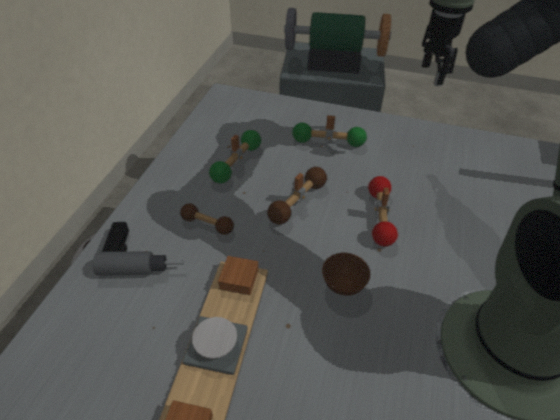

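View pics/wrist0.png

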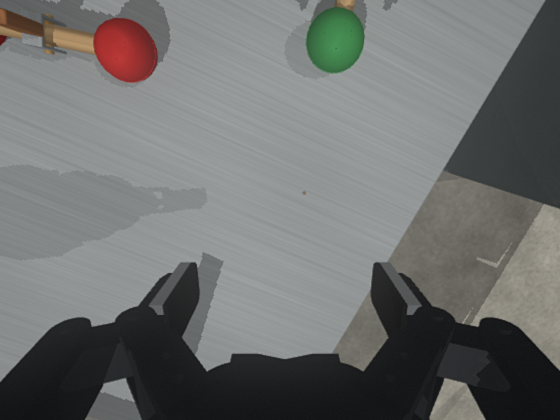

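Run:
```python
from h import *
P=np.load("scene0.npy").reshape(-1,3);Q=np.load("side0.npy").reshape(-1,3)
for n,p in (("scene",P),("side",Q)):
    b=lambda x0,x1,y0,y1,z0,z1:p[(p[:,0]>x0)&(p[:,0]<x1)&(p[:,1]>y0)&(p[:,1]<y1)&(p[:,2]>z0)&(p[:,2]<z1)]
    t=b(.44,.6,-.4,-.13,.064,.1); print(n,"tab",len(t),t.mean(0).round(4),t.min(0).round(3),t.max(0).round(3))
    tt=b(.44,.6,-.4,-.13,.084,.1); print("tabtop",len(tt),tt.mean(0).round(4))
    s=b(.44,.6,-.4,-.13,.044,.06)
    for sg in (-1,1):
        q=s[(s[:,1]-t[:,1].mean())*sg>.05]
        print("shelltop",len(q),q.mean(0).round(4),q.max(0).round(3))
        w=b(.44,.6,-.4,-.13,.012,.06);w=w[(w[:,1]-t[:,1].mean())*sg>.04]
        # ellipsoid/sphere fit
        A=np.c_[2*w,np.ones(len(w))];c=np.linalg.lstsq(A,(w**2).sum(1),rcond=None)[0];print("sphere",c[:3].round(4),np.sqrt(c[3]+c[:3]@c[:3]).round(4))
    w=b(.45,.66,-.1,.4,.008,.06);h=np.histogram(w[:,2],bins=np.arange(.008,.06,.004));print(h[0])
    rt=b(.45,.66,-.1,.4,.040,.0465);
    pn=b(.45,.66,-.1,.4,.0475,.056); 
    if len(pn): 
        print("pan",len(pn),np.median(pn,0),cv2.minEnclosingCircle(pn[:,:2].astype('f4')), (pn.min(0)+pn.max(0))/2)
    for sg in (-1,1):
        r=rt[(rt[:,1]-.15)*sg>.08] 
        if len(r)>5: print("rest",len(r),r.mean(0),cv2.minAreaRect(r[:,:2].astype('f4')))
    bd=b(.45,.66,-.1,.42,.008,.06);print("board",cv2.minAreaRect(bd[:,:2].astype('f4')))
```

```text
scene tab 153 [ 0.5156 -0.2741  0.0829] [ 0.505 -0.285  0.064] [ 0.523 -0.259  0.094]
tabtop 86 [ 0.5144 -0.2729  0.0898]
shelltop 431 [ 0.4888 -0.349   0.0506] [ 0.512 -0.325  0.057]
sphere [ 0.4858 -0.3459  0.0255] 0.0306
shelltop 373 [ 0.5423 -0.1997  0.0505] [ 0.565 -0.172  0.057]
sphere [ 0.5395 -0.198   0.026 ] 0.0301
[1507 1097  142  236  562  117   74  110  787  699  607   39]
pan 700 [0.55554571 0.16696074 0.04980482] ((0.5581181049346924, 0.1609685868024826), 0.18985019624233246) [0.55535927 0.16096858 0.05101498]
rest 790 [0.5689274  0.00704552 0.04360455] ((0.5682977437973022, 0.0070671699941158295), (0.07018935680389404, 0.07303126156330109), 4.440638542175293)
rest 523 [0.54167636 0.3247958  0.04351744] ((0.5415320992469788, 0.3264690935611725), (0.07045073807239532, 0.07329369336366653), 5.580269813537598)
board ((0.5544331669807434, 0.16737744212150574), (0.11074379086494446, 0.4029092788696289), 4.8824005126953125)
side tab 97 [ 0.5108 -0.2665  0.0807] [ 0.503 -0.282  0.065] [ 0.52  -0.257  0.092]
tabtop 46 [ 0.5117 -0.2679  0.0885]
shelltop 165 [ 0.4832 -0.3398  0.0498] [ 0.506 -0.321  0.057]
sphere [ 0.4851 -0.3428  0.027 ] 0.0279
shelltop 204 [ 0.5377 -0.1906  0.05  ] [ 0.561 -0.172  0.056]
sphere [ 0.5392 -0.1967  0.0251] 0.0302
[3439 1124  107  390  829   62   50   78 1144  719 1093   19]
pan 1254 [0.55216207 0.17111886 0.04924446] ((0.5525567531585693, 0.16905705630779266), 0.042584359645843506) [0.55277276 0.16954904 0.05033343]
rest 857 [0.56559004 0.01175661 0.04292453] ((0.5662358403205872, 0.010088887065649033), (0.07020000368356705, 0.0719422921538353), 4.7982707023620605)
rest 649 [0.54393509 0.30774517 0.04325191] ((0.5405484437942505, 0.30912941694259644), (0.07026328891515732, 0.03279109299182892), 6.953699588775635)
board ((0.5606681704521179, 0.10660805553197861), (0.13115674257278442, 0.4372847080230713), 8.631195068359375)
```

Target is the brown piece at ≈(238,255) in the scene view. The red and green ones are look-alikes, and the small brown one at (353,263) is the blank. The bar's centre is ≈(0.512,-0.270) with its handle at 70°. The stand's pan is at ≈(0.5545,0.168) with its axis at 94.8°. The shells come out 157 mm apart, and the heights of 54 and 92 mm agree with the sizes given.

```bash
cat >> h.py <<'E'
def plan(p,yawdeg):
    T=tool(); s=bot.observe(); G=R.from_euler('xyz',[-np.pi/2,0,np.radians(yawdeg)]).as_matrix()
    print("t",round(s["clock"],2),"pos",T[:3,3].round(4),"rot",np.degrees(s["tool_rot"]).round(1),"F",np.round(s["force"],1),"w",round(s["grip_width"],4))
    print("shift cm",(T[:3,:3].T@(np.array(p)-T[:3,3])*100).round(2),"rotvec",R.from_matrix(T[:3,:3].T@G).as_rotvec().round(3))
E
python3 -c "
from h import *
plan([.5125,-.270,.20],-20)"
```

```text
t 0.45 pos [ 0.2541 -0.571   0.2312] rot [-90.   0. -66.] F [-0.  -0.5  0. ] w 0.0854
shift cm [-16.99   3.12  35.84] rotvec [-0.    -0.803 -0.   ]
```

Call:
arm_command:
  moves:
    - {"x": -3.4, "y": 0, "z": 7.2, "ry": -0.12, "gripper": 1}
    - {"x": -5.1, "y": 0, "z": 10.8, "ry": -0.24, "gripper": 1}
    - {"x": -6.8, "y": 0, "z": 14.4, "ry": -0.36, "gripper": 1}
    - {"x": -8.5, "y": 0, "z": 18, "ry": -0.48, "gripper": 1}
    - {"x": -10, "y": 0, "z": 21, "ry": -0.6, "gripper": 1}
  squeeze: 50

```text
invalid input at $.moves[0]: expected keys rx, ry, rz, x, y, z, gripper
```

```bash
python3 -c "
from h import *
plan([.5125,-.270,.20],-20)"
```

```text
t 0.45 pos [ 0.2541 -0.571   0.2312] rot [-90.   0. -66.] F [-0.  -0.5  0. ] w 0.0854
shift cm [-16.99   3.12  35.84] rotvec [-0.    -0.803 -0.   ]
```

Call:
arm_command:
  moves:
    - {"rx": 0, "rz": 0, "x": -1.7, "y": 0, "z": 3.6, "ry": -0.12, "gripper": 1}
    - {"rx": 0, "rz": 0, "x": -3.4, "y": 0, "z": 7.2, "ry": -0.24, "gripper": 1}
    - {"rx": 0, "rz": 0, "x": -5.1, "y": 0, "z": 10.8, "ry": -0.36, "gripper": 1}
    - {"rx": 0, "rz": 0, "x": -6.8, "y": 0, "z": 14.4, "ry": -0.48, "gripper": 1}
    - {"rx": 0, "rz": 0, "x": -8.5, "y": 0, "z": 18, "ry": -0.6, "gripper": 1}
  squeeze: 50

```text
clock: 0.87
position: [0.3849, -0.4186, 0.2315]
tool_rot: [-1.571, -0.0, -0.546]
force: [0.5, -1.2, -0.1]
grip_width: 0.0856
```

```bash
python3 -c "
from h import *
plan([.5125,-.270,.20],-20)"
```

```text
t 0.87 pos [ 0.3849 -0.4186  0.2315] rot [-90.   -0.  -31.3] F [ 0.5 -1.2 -0.1] w 0.0856
shift cm [ 3.18  3.15 19.32] rotvec [ 0.    -0.197  0.   ]
```

Call:
arm_command:
  moves:
    - {"rx": 0, "rz": 0, "x": 0.6, "y": 0.6, "z": 3.8, "ry": -0.1, "gripper": 1}
    - {"rx": 0, "rz": 0, "x": 1.2, "y": 1.2, "z": 7.6, "ry": -0.2, "gripper": 1}
    - {"rx": 0, "rz": 0, "x": 1.8, "y": 1.9, "z": 11.4, "ry": -0.2, "gripper": 1}
    - {"rx": 0, "rz": 0, "x": 2.4, "y": 2.5, "z": 15.2, "ry": -0.2, "gripper": 1}
    - {"rx": 0, "rz": 0, "x": 3.1, "y": 3.1, "z": 19, "ry": -0.2, "gripper": 1}

```text
clock: 1.28
position: [0.5109, -0.2732, 0.2001]
tool_rot: [-1.571, -0.0, -0.352]
force: [0.7, -0.7, 0.4]
grip_width: 0.0854
```

Run:
```python
from h import *
plan([.5125,-.270,.055],-20)
im,d,P,E_=grab("wrist"); save(im,"wrist1")
p=P.reshape(-1,3)
b=lambda z0,z1:p[(p[:,0]>.44)&(p[:,0]<.6)&(p[:,1]>-.4)&(p[:,1]<-.13)&(p[:,2]>z0)&(p[:,2]<z1)]
for z in ((.06,.1),(.085,.096)):
    t=b(*z);print(len(t),t.mean(0),cv2.minAreaRect(t[:,:2].astype('f4')))
```

```text
t 1.28 pos [ 0.5109 -0.2732  0.2001] rot [-90.   -0.  -20.2] F [ 0.7 -0.7  0.4] w 0.0854
shift cm [ 0.04 14.51  0.36] rotvec [ 0.    -0.003  0.   ]
424 [ 0.51397865 -0.26818229  0.08753767] ((0.5129069685935974, -0.2708422541618347), (0.024332592263817787, 0.011878288350999355), 69.6316146850586)
351 [ 0.51332265 -0.26989132  0.0904419 ] ((0.5127734541893005, -0.27086448669433594), (0.024188892915844917, 0.011583923362195492), 70.17413330078125)
```

View pics/wrist1.png

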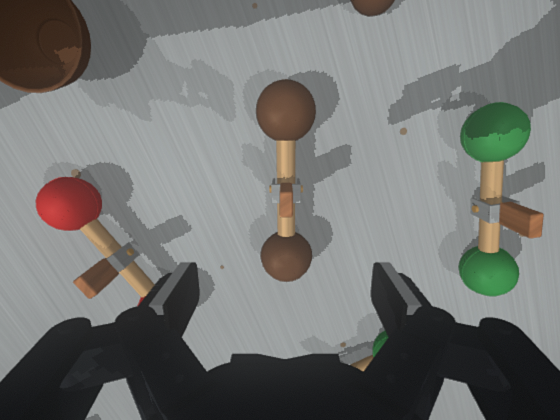

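The wrist view shows the tab at ≈(286,198), midway between the open fingers. It measures 24×12 mm at (0.5128,-0.2709) with yaw 70°, so I'm going down.

Call:
arm_command:
  moves:
    - {"rx": 0, "rz": 0, "x": 0.05, "y": 3.6, "z": 0.25, "ry": 0, "gripper": 0.2}
    - {"rx": 0, "rz": 0, "x": 0.05, "y": 7.2, "z": 0.25, "ry": 0, "gripper": 0.2}
    - {"rx": 0, "rz": 0, "x": 0.05, "y": 10.8, "z": 0.25, "ry": 0, "gripper": 0.2}
    - {"rx": 0, "rz": 0, "x": 0.05, "y": 14.4, "z": 0.25, "ry": 0, "gripper": 0.2}
    - {"rx": 0, "rz": 0, "x": 0.05, "y": 14.5, "z": 0.25, "ry": 0, "gripper": 0.2}

```text
clock: 1.75
position: [0.5084, -0.2709, 0.0497]
tool_rot: [-1.57, 0.008, -0.351]
force: [-1.6, -0.6, -0.9]
grip_width: 0.0514
```

Call:
arm_command:
  moves:
    - {"rx": 0, "rz": 0, "x": 0, "y": 0, "z": 0, "ry": 0, "gripper": -1}
    - {"rx": 0, "rz": 0, "x": 0, "y": 0, "z": 0, "ry": 0, "gripper": -1}
    - {"rx": 0, "rz": 0, "x": 0, "y": 0, "z": 0, "ry": 0, "gripper": -1}
    - {"rx": 0, "rz": 0, "x": 0, "y": 0, "z": 0, "ry": 0, "gripper": -1}
    - {"rx": 0, "rz": 0, "x": 0, "y": 0, "z": 0, "ry": 0, "gripper": -1}
  squeeze: 50

```text
clock: 2.17
position: [0.5124, -0.2731, 0.0577]
tool_rot: [-1.571, -0.003, -0.352]
force: [-2.6, 0.4, 10.0]
grip_width: 0.0113
```

Call:
arm_command:
  moves:
    - {"rx": 0, "rz": 0, "x": 0, "y": -1, "z": 0, "ry": 0, "gripper": -1}
    - {"rx": 0, "rz": 0, "x": 0, "y": -2, "z": 0, "ry": 0, "gripper": -1}
    - {"rx": 0, "rz": 0, "x": 0, "y": -4, "z": 0, "ry": 0, "gripper": -1}
    - {"rx": 0, "rz": 0, "x": 0, "y": -6, "z": 0, "ry": 0, "gripper": -1}
    - {"rx": 0, "rz": 0, "x": 0, "y": -8, "z": 0, "ry": 0, "gripper": -1}

```text
clock: 2.58
position: [0.5114, -0.2726, 0.1377]
tool_rot: [-1.571, -0.001, -0.352]
force: [-0.2, -0.5, -4.0]
grip_width: 0.0114
```

Call:
arm_command:
  moves:
    - {"rx": 0, "rz": 0, "x": 0, "y": -2, "z": 0, "ry": 0, "gripper": -1}
    - {"rx": 0, "rz": 0, "x": 0, "y": -4, "z": 0, "ry": 0, "gripper": -1}
    - {"rx": 0, "rz": 0, "x": 0, "y": -5, "z": 0, "ry": 0, "gripper": -1}
    - {"rx": 0, "rz": 0, "x": 0, "y": -5, "z": 0, "ry": 0, "gripper": -1}
    - {"rx": 0, "rz": 0, "x": 0, "y": -5, "z": 0, "ry": 0, "gripper": -1}

```text
clock: 3.0
position: [0.5113, -0.2726, 0.1857]
tool_rot: [-1.571, -0.001, -0.352]
force: [0.4, -0.8, -3.8]
grip_width: 0.0117
```

Call:
arm_command:
  moves:
    - {"rx": 0, "rz": 0, "x": 0, "y": 0, "z": 0, "ry": 0, "gripper": -1}
    - {"rx": 0, "rz": 0, "x": 0, "y": 0, "z": 0, "ry": 0, "gripper": -1}
    - {"rx": 0, "rz": 0, "x": 0, "y": 0, "z": 0, "ry": 0, "gripper": -1}
    - {"rx": 0, "rz": 0, "x": 0, "y": 0, "z": 0, "ry": 0, "gripper": -1}
    - {"rx": 0, "rz": 0, "x": 0, "y": 0, "z": 0, "ry": 0, "gripper": -1}

```text
clock: 3.42
position: [0.5112, -0.2723, 0.1848]
tool_rot: [-1.571, 0.001, -0.352]
force: [0.1, 0.9, -3.5]
grip_width: 0.0114
```

Run:
```python
from h import *
plan([.5125,-.270,.055],-20)
for n in ("scene","wrist","side"):
    im,d,P,E_=grab(n); save(im,n+"2")
    np.save(n+"2.npy",P)
```

```text
t 3.42 pos [ 0.5112 -0.2723  0.1848] rot [-90.    0.  -20.2] F [ 0.1  0.9 -3.5] w 0.0114
shift cm [ 0.05 12.98  0.26] rotvec [-0.    -0.003 -0.001]
```

View pics/wrist2.png

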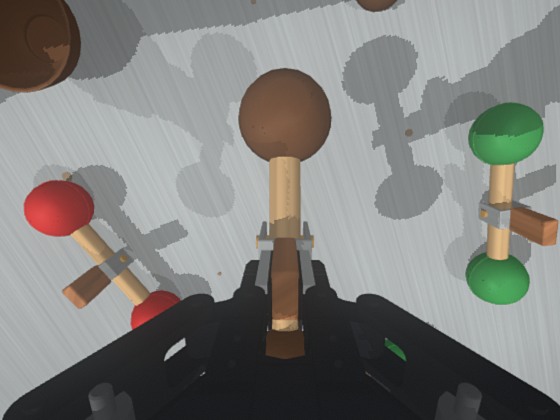

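View pics/scene2.png

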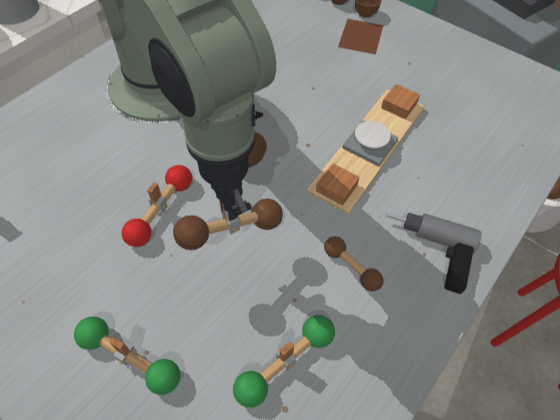

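Run:
```python
import numpy as np
for n in ("scene","side"):
    p=np.load(n+"2.npy").reshape(-1,3)
    for c in ((.486,-.345),(.539,-.197)):
        q=p[(np.hypot(p[:,0]-c[0],p[:,1]-c[1])<.04)&(p[:,2]>.06)&(p[:,2]<.2)]
        A=np.c_[2*q,np.ones(len(q))];k=np.linalg.lstsq(A,(q**2).sum(1),rcond=None)[0]
        print(n,c,len(q),q.mean(0).round(3),q.max(0).round(3),q.min(0).round(3),k[:3].round(3))
```

```text
scene (0.486, -0.345) 470 [ 0.502 -0.348  0.189] [ 0.516 -0.306  0.2  ] [ 0.46  -0.372  0.166] [ 0.485 -0.34   0.18 ]
scene (0.539, -0.197) 769 [ 0.544 -0.21   0.142] [ 0.568 -0.176  0.156] [ 0.509 -0.236  0.11 ] [ 0.537 -0.204  0.126]
side (0.486, -0.345) 208 [ 0.473 -0.32   0.184] [ 0.497 -0.306  0.2  ] [ 0.455 -0.355  0.161] [ 0.486 -0.34   0.182]
side (0.539, -0.197) 565 [ 0.532 -0.191  0.138] [ 0.565 -0.17   0.155] [ 0.507 -0.235  0.103] [ 0.536 -0.204  0.123]
```

View pics/side2.png

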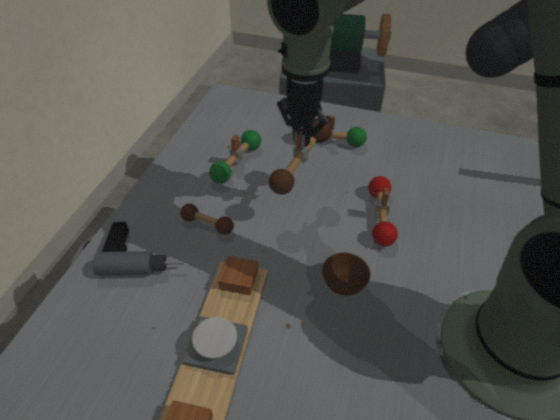

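The heavy end is the +y shell: its centre hangs at z=0.126 against 0.180 for the other, which is 20° at the stop. So I keep its heading and place the centre on the −y side of the pan, with the light shell on the near rest at (0.567,0.008).

```bash
python3 -c "
from h import *
plan([.561,.0855,.20],4.8)"
```

```text
t 3.57 pos [ 0.5114 -0.2724  0.1851] rot [-90.    0.  -20.2] F [-0.2 -0.1 -2.7] w 0.0112
shift cm [-7.68 -1.48 35.31] rotvec [-0.    -0.436 -0.   ]
```

Call:
arm_command:
  moves:
    - {"rx": 0, "rz": 0, "x": -0.4, "y": -1, "z": 2, "ry": -0.02, "gripper": -1}
    - {"rx": 0, "rz": 0, "x": -1.1, "y": -1.5, "z": 5, "ry": -0.06, "gripper": -1}
    - {"rx": 0, "rz": 0, "x": -1.75, "y": -1.5, "z": 8, "ry": -0.1, "gripper": -1}
    - {"rx": 0, "rz": 0, "x": -2.4, "y": -1.5, "z": 11, "ry": -0.14, "gripper": -1}
    - {"rx": 0, "rz": 0, "x": -3.0, "y": -1.5, "z": 14, "ry": -0.18, "gripper": -1}

```text
clock: 3.98
position: [0.5315, -0.129, 0.2007]
tool_rot: [-1.571, -0.0, -0.17]
force: [2.1, 0.1, -3.8]
grip_width: 0.011
```

```bash
python3 -c "
from h import *
plan([.561,.0855,.20],4.8)"
```

```text
t 3.98 pos [ 0.5315 -0.129   0.2007] rot [-90.   -0.   -9.7] F [ 2.1  0.1 -3.8] w 0.011
shift cm [-0.72  0.07 21.64] rotvec [ 0.    -0.254  0.   ]
```

Call:
arm_command:
  moves:
    - {"rx": 0, "rz": 0, "x": -0.1, "y": 0, "z": 3, "ry": -0.05, "gripper": -1}
    - {"rx": 0, "rz": 0, "x": -0.2, "y": 0, "z": 6, "ry": -0.1, "gripper": -1}
    - {"rx": 0, "rz": 0, "x": -0.3, "y": 0, "z": 9, "ry": -0.15, "gripper": -1}
    - {"rx": 0, "rz": 0, "x": -0.4, "y": 0, "z": 12, "ry": -0.2, "gripper": -1}
    - {"rx": 0, "rz": 0, "x": -0.5, "y": 0, "z": 15, "ry": -0.25, "gripper": -1}

```text
clock: 4.4
position: [0.5522, 0.0197, 0.2006]
tool_rot: [-1.571, -0.0, 0.081]
force: [1.7, -0.3, -3.0]
grip_width: 0.0113
```

```bash
python3 -c "
from h import *
plan([.561,.0855,.20],4.8)"
```

```text
t 4.4 pos [0.5522 0.0197 0.2006] rot [-90.   -0.    4.6] F [ 1.7 -0.3 -3. ] w 0.0113
shift cm [1.41 0.06 6.48] rotvec [ 0.    -0.003  0.   ]
```

Call:
arm_command:
  moves:
    - {"rx": 0, "rz": 0, "x": 0.5, "y": 0, "z": 2.5, "ry": 0, "gripper": -1}
    - {"rx": 0, "rz": 0, "x": 1.0, "y": 0, "z": 4.5, "ry": 0, "gripper": -1}
    - {"rx": 0, "rz": 0, "x": 1.4, "y": 0, "z": 6, "ry": 0, "gripper": -1}
    - {"rx": 0, "rz": 0, "x": 1.4, "y": 0, "z": 6.3, "ry": 0, "gripper": -1}
    - {"rx": 0, "rz": 0, "x": 1.4, "y": 0, "z": 6.3, "ry": 0, "gripper": -1}

```text
clock: 4.82
position: [0.5611, 0.0832, 0.2004]
tool_rot: [-1.57, 0.0, 0.08]
force: [-0.3, 0.5, -4.1]
grip_width: 0.0113
```

Call:
arm_command:
  moves:
    - {"rx": 0, "rz": 0, "x": 0, "y": 0.5, "z": 0, "ry": 0, "gripper": -1}
    - {"rx": 0, "rz": 0, "x": 0, "y": 1, "z": 0, "ry": 0, "gripper": -1}
    - {"rx": 0, "rz": 0, "x": 0, "y": 1.5, "z": 0, "ry": 0, "gripper": -1}
    - {"rx": 0, "rz": 0, "x": 0, "y": 2, "z": 0, "ry": 0, "gripper": -1}
    - {"rx": 0, "rz": 0, "x": 0, "y": 2, "z": 0, "ry": 0, "gripper": -1}

```text
clock: 5.23
position: [0.5608, 0.0812, 0.179]
tool_rot: [-1.571, 0.002, 0.077]
force: [0.3, 0.7, -2.9]
grip_width: 0.0117
```

Run:
```python
from h import *
plan([.561,.0855,.10],4.8)
for n in ("scene","side"):
    im,d,P,E_=grab(n); save(im,n+"3")
    p=P.reshape(-1,3)
    for c in ((.567,.02),(.553,.154)):
        q=p[(np.hypot(p[:,0]-c[0],p[:,1]-c[1])<.045)&(p[:,2]>.08)&(p[:,2]<.2)]
        if len(q)<20: continue
        A=np.c_[2*q,np.ones(len(q))];k=np.linalg.lstsq(A,(q**2).sum(1),rcond=None)[0]
        print(n,c,len(q),k[:3].round(4),q.min(0).round(3))
```

```text
t 5.23 pos [0.5608 0.0812 0.179 ] rot [-90.    0.1   4.4] F [ 0.3  0.7 -2.9] w 0.0117
shift cm [0.07 7.9  0.43] rotvec [ 0.    -0.007 -0.002]
scene (0.567, 0.02) 557 [0.5635 0.0158 0.1687] [ 0.539 -0.025  0.154]
scene (0.553, 0.154) 285 [0.5609 0.1483 0.1237] [0.558 0.111 0.097]
side (0.567, 0.02) 72 [0.5589 0.0086 0.1581] [ 0.542 -0.015  0.155]
side (0.553, 0.154) 1051 [0.5564 0.1488 0.1146] [0.524 0.109 0.103]
```

View pics/scene3.png

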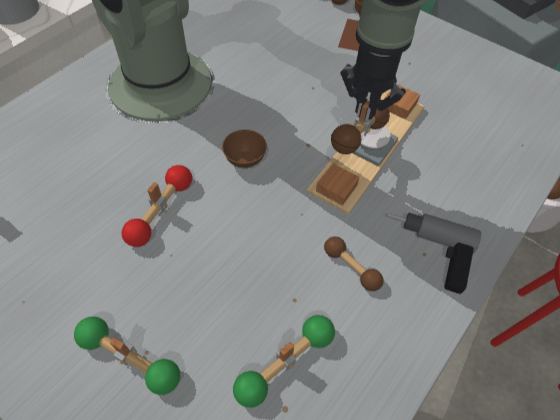

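Call:
arm_command:
  moves:
    - {"rx": 0, "rz": 0, "x": 0, "y": 0.5, "z": 0.3, "ry": 0, "gripper": -1}
    - {"rx": 0, "rz": 0, "x": 0, "y": 1, "z": 0.5, "ry": 0, "gripper": -1}
    - {"rx": 0, "rz": 0, "x": 0, "y": 1.5, "z": 0.5, "ry": 0, "gripper": -1}
    - {"rx": 0, "rz": 0, "x": 0, "y": 2, "z": 0.5, "ry": 0, "gripper": -1}
    - {"rx": 0, "rz": 0, "x": 0, "y": 2.5, "z": 0.5, "ry": 0, "gripper": -1}

```text
clock: 5.75
position: [0.5608, 0.0868, 0.1547]
tool_rot: [-1.571, 0.0, 0.078]
force: [0.2, 0.1, -3.8]
grip_width: 0.0115
```

Call:
arm_command:
  moves:
    - {"rx": 0, "rz": 0, "x": 0, "y": 0.3, "z": 0, "ry": 0, "gripper": -1}
    - {"rx": 0, "rz": 0, "x": 0, "y": 0.6, "z": 0, "ry": 0, "gripper": -1}
    - {"rx": 0, "rz": 0, "x": 0, "y": 0.9, "z": 0, "ry": 0, "gripper": -1}
    - {"rx": 0, "rz": 0, "x": 0, "y": 1.2, "z": 0, "ry": 0, "gripper": -1}
    - {"rx": 0, "rz": 0, "x": 0, "y": 1.5, "z": 0, "ry": 0, "gripper": -1}

```text
clock: 6.17
position: [0.561, 0.0868, 0.1401]
tool_rot: [-1.571, -0.0, 0.078]
force: [0.1, 0.5, -3.2]
grip_width: 0.0114
```

Call:
arm_command:
  moves:
    - {"rx": 0, "rz": 0, "x": 0, "y": 0.3, "z": 0, "ry": 0, "gripper": -1}
    - {"rx": 0, "rz": 0, "x": 0, "y": 0.6, "z": 0, "ry": 0, "gripper": -1}
    - {"rx": 0, "rz": 0, "x": 0, "y": 0.9, "z": 0, "ry": 0, "gripper": -1}
    - {"rx": 0, "rz": 0, "x": 0, "y": 1.2, "z": 0, "ry": 0, "gripper": -1}
    - {"rx": 0, "rz": 0, "x": 0, "y": 1.5, "z": 0, "ry": 0, "gripper": -1}

```text
clock: 6.58
position: [0.5611, 0.0867, 0.1251]
tool_rot: [-1.571, -0.0, 0.078]
force: [0.7, -2.4, 0.1]
grip_width: 0.0111
```

Run:
```python
from h import *
plan([.561,.0855,.10],4.8)
for n in ("scene","side","wrist"):
    im,d,P,E_=grab(n); save(im,n+"4")
    p=P.reshape(-1,3)
    for c in ((.567,.012),(.553,.158)):
        q=p[(np.hypot(p[:,0]-c[0],p[:,1]-c[1])<.035)&(p[:,2]>.065)&(p[:,2]<.2)]
        if len(q)<20: continue
        A=np.c_[2*q,np.ones(len(q))];k=np.linalg.lstsq(A,(q**2).sum(1),rcond=None)[0]
        print(n,c,len(q),k[:3].round(4),q.min(0).round(3))
```

```text
t 6.58 pos [0.5611 0.0867 0.1251] rot [-90.   -0.    4.5] F [ 0.7 -2.4  0.1] w 0.0111
shift cm [-0.02  2.51 -0.11] rotvec [ 0.    -0.006  0.   ]
scene (0.567, 0.012) 654 [0.5676 0.0115 0.1238] [ 0.539 -0.019  0.109]
scene (0.553, 0.158) 178 [0.5609 0.1572 0.0702] [0.559 0.129 0.065]
side (0.567, 0.012) 84 [0.5645 0.0133 0.1235] [ 0.538 -0.011  0.127]
side (0.553, 0.158) 856 [0.5549 0.1581 0.0616] [0.525 0.123 0.065]
wrist (0.567, 0.012) 1196 [0.5651 0.0345 0.1258] [0.554 0.037 0.116]
wrist (0.553, 0.158) 7671 [0.5553 0.1582 0.0643] [0.525 0.123 0.065]
```

View pics/side4.png

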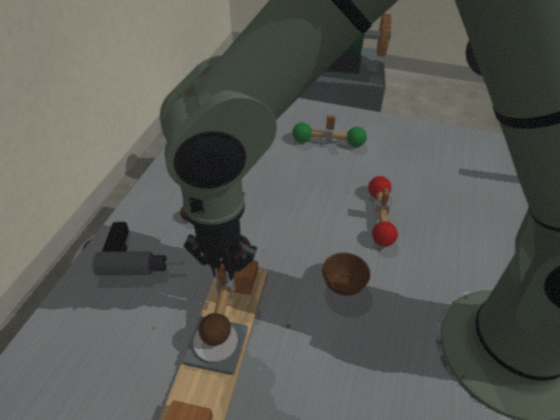

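View pics/wrist4.png

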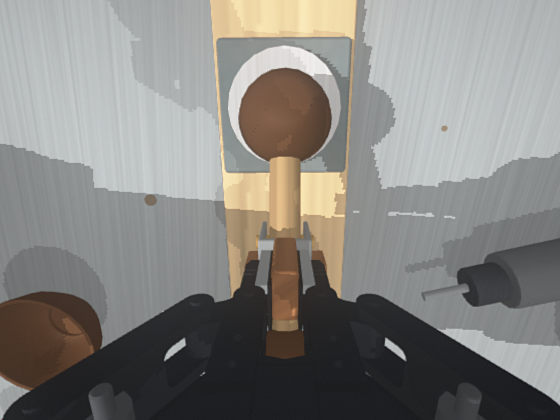

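Side and wrist views show the heavy shell touching the pan, a bit inward of centre because it is tilted: the shell is at (285,115) in the wrist view, pan centre ≈(285,105). The bar is still at its stop, held by friction. I'll lift off, shift outward about 12 mm, and move inward while lowering so the foot rolls flat without sliding.

Call:
arm_command:
  moves:
    - {"rx": 0, "rz": 0, "x": 0, "y": -0.4, "z": 0, "ry": 0, "gripper": -1}
    - {"rx": 0, "rz": 0, "x": 0, "y": -0.9, "z": 0, "ry": 0, "gripper": -1}
    - {"rx": 0, "rz": 0, "x": 0, "y": -1.5, "z": 0, "ry": 0, "gripper": -1}
    - {"rx": 0, "rz": 0, "x": 0, "y": -2, "z": 0.5, "ry": 0, "gripper": -1}
    - {"rx": 0, "rz": 0, "x": 0, "y": -2, "z": 1.2, "ry": 0, "gripper": -1}

```text
clock: 7.15
position: [0.5605, 0.099, 0.1466]
tool_rot: [-1.571, -0.002, 0.077]
force: [0.1, -0.2, -2.8]
grip_width: 0.0113
```

Call:
arm_command:
  moves:
    - {"rx": 0, "rz": 0, "x": 0, "y": 0.0, "z": 0, "ry": 0, "gripper": -1}
    - {"rx": 0, "rz": 0, "x": 0, "y": 0.3, "z": 0, "ry": 0, "gripper": -1}
    - {"rx": 0, "rz": 0, "x": 0, "y": 0.6, "z": 0, "ry": 0, "gripper": -1}
    - {"rx": 0, "rz": 0, "x": 0, "y": 0.9, "z": 0, "ry": 0, "gripper": -1}
    - {"rx": 0, "rz": 0, "x": 0, "y": 1.2, "z": 0, "ry": 0, "gripper": -1}

```text
clock: 7.57
position: [0.5599, 0.0986, 0.1327]
tool_rot: [-1.571, 0.0, 0.078]
force: [0.6, -0.6, -1.5]
grip_width: 0.0113
```

Call:
arm_command:
  moves:
    - {"rx": 0, "rz": 0, "x": 0, "y": 0.2, "z": 0, "ry": 0, "gripper": -1}
    - {"rx": 0, "rz": 0, "x": 0, "y": 0.4, "z": -0.1, "ry": 0, "gripper": -1}
    - {"rx": 0, "rz": 0, "x": 0, "y": 0.6, "z": -0.2, "ry": 0, "gripper": -1}
    - {"rx": 0, "rz": 0, "x": 0, "y": 0.8, "z": -0.3, "ry": 0, "gripper": -1}
    - {"rx": 0, "rz": 0, "x": 0, "y": 1.0, "z": -0.4, "ry": 0, "gripper": -1}

```text
clock: 7.98
position: [0.5603, 0.0945, 0.1231]
tool_rot: [-1.571, 0.0, 0.078]
force: [0.3, -0.1, -1.6]
grip_width: 0.0113
```

Call:
arm_command:
  moves:
    - {"rx": 0, "rz": 0, "x": 0, "y": 0.2, "z": -0.1, "ry": 0, "gripper": -1}
    - {"rx": 0, "rz": 0, "x": 0, "y": 0.4, "z": -0.2, "ry": 0, "gripper": -1}
    - {"rx": 0, "rz": 0, "x": 0, "y": 0.6, "z": -0.3, "ry": 0, "gripper": -1}
    - {"rx": 0, "rz": 0, "x": 0, "y": 0.8, "z": -0.4, "ry": 0, "gripper": -1}
    - {"rx": 0, "rz": 0, "x": 0, "y": 1.0, "z": -0.5, "ry": 0, "gripper": -1}

```text
clock: 8.4
position: [0.5607, 0.0896, 0.1131]
tool_rot: [-1.571, 0.0, 0.078]
force: [-1.0, -2.6, -0.4]
grip_width: 0.0111
```

```bash
cat > chk.py <<'E'
from h import *
import sys
plan([.561,.0855,.10],4.8)
for n in ("scene","side","wrist"):
    im,d,P,E_=grab(n); save(im,n+sys.argv[1])
    p=P.reshape(-1,3)
    for c in ((.567,.012),(.553,.163)):
        q=p[(np.hypot(p[:,0]-c[0],p[:,1]-c[1])<.035)&(p[:,2]>.058)&(p[:,2]<.2)]
        if len(q)<20: continue
        A=np.c_[2*q,np.ones(len(q))];k=np.linalg.lstsq(A,(q**2).sum(1),rcond=None)[0]
        print(n,c,len(q),k[:3].round(4),q.min(0).round(3),q.max(0).round(3))
E
python3 chk.py 5
```

```text
t 8.4 pos [0.5607 0.0896 0.1131] rot [-90.    0.    4.5] F [-1.  -2.6 -0.4] w 0.0111
shift cm [-0.    1.31 -0.41] rotvec [ 0.    -0.006 -0.   ]
scene (0.567, 0.012) 628 [0.5675 0.0106 0.0977] [ 0.539 -0.019  0.078] [0.597 0.034 0.128]
scene (0.553, 0.163) 164 [0.5558 0.165  0.0696] [0.528 0.131 0.058] [0.585 0.186 0.095]
side (0.567, 0.012) 69 [0.5643 0.0119 0.0984] [ 0.541 -0.013  0.101] [0.56  0.038 0.122]
side (0.553, 0.163) 896 [0.5542 0.1656 0.064 ] [0.523 0.128 0.058] [0.582 0.198 0.097]
wrist (0.567, 0.012) 1279 [0.5654 0.0298 0.1031] [0.553 0.031 0.096] [0.576 0.046 0.118]
wrist (0.553, 0.163) 9120 [0.5546 0.1664 0.0648] [0.524 0.128 0.067] [0.585 0.198 0.099]
```

View pics/wrist5.png

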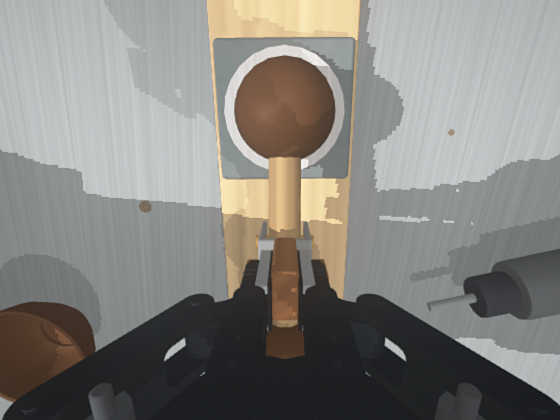

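The bar is levelling (tilt ≈12°) and the heavy shell sits centred on the pan at y≈0.166. I'll carry on the same way.

Call:
arm_command:
  moves:
    - {"rx": 0, "rz": 0, "x": 0, "y": 0.2, "z": -0.1, "ry": 0, "gripper": -1}
    - {"rx": 0, "rz": 0, "x": 0, "y": 0.4, "z": -0.15, "ry": 0, "gripper": -1}
    - {"rx": 0, "rz": 0, "x": 0, "y": 0.6, "z": -0.25, "ry": 0, "gripper": -1}
    - {"rx": 0, "rz": 0, "x": 0, "y": 0.8, "z": -0.3, "ry": 0, "gripper": -1}
    - {"rx": 0, "rz": 0, "x": 0, "y": 1.0, "z": -0.3, "ry": 0, "gripper": -1}

```text
clock: 8.97
position: [0.561, 0.0867, 0.1031]
tool_rot: [-1.571, -0.0, 0.078]
force: [0.8, -1.9, -0.6]
grip_width: 0.011
```

```bash
python3 chk.py 6
```

```text
t 8.97 pos [0.561  0.0867 0.1031] rot [-90.   -0.    4.5] F [ 0.8 -1.9 -0.6] w 0.011
shift cm [-0.01  0.31 -0.12] rotvec [ 0.    -0.006  0.   ]
scene (0.567, 0.012) 614 [0.5667 0.0089 0.0746] [ 0.539 -0.023  0.061] [0.598 0.046 0.107]
scene (0.553, 0.163) 130 [0.5556 0.1636 0.0694] [0.527 0.131 0.06 ] [0.586 0.183 0.098]
side (0.567, 0.012) 49 [0.5642 0.0082 0.0783] [ 0.544 -0.013  0.083] [0.561 0.033 0.102]
side (0.553, 0.163) 896 [0.5542 0.1655 0.0651] [0.523 0.129 0.058] [0.582 0.198 0.097]
wrist (0.567, 0.012) 1274 [0.5663 0.0173 0.0822] [0.554 0.022 0.08 ] [0.577 0.039 0.101]
wrist (0.553, 0.163) 10209 [0.5546 0.1662 0.0652] [0.524 0.128 0.067] [0.585 0.197 0.098]
```

Call:
arm_command:
  moves:
    - {"rx": 0, "rz": 0, "x": 0, "y": 0.1, "z": 0, "ry": 0, "gripper": -1}
    - {"rx": 0, "rz": 0, "x": 0, "y": 0.2, "z": -0.05, "ry": 0, "gripper": -1}
    - {"rx": 0, "rz": 0, "x": 0, "y": 0.3, "z": -0.1, "ry": 0, "gripper": -1}
    - {"rx": 0, "rz": 0, "x": 0, "y": 0.4, "z": -0.1, "ry": 0, "gripper": -1}
    - {"rx": 0, "rz": 0, "x": 0, "y": 0.4, "z": -0.1, "ry": 0, "gripper": -1}

```text
clock: 9.53
position: [0.561, 0.0864, 0.0993]
tool_rot: [-1.57, -0.0, 0.078]
force: [-0.7, 2.1, 1.9]
grip_width: 0.0114
```

```bash
python3 chk.py 7
```

```text
t 9.53 pos [0.561  0.0864 0.0993] rot [-90.   -0.    4.5] F [-0.7  2.1  1.9] w 0.0114
shift cm [-0.01 -0.07 -0.09] rotvec [-0.001 -0.005  0.   ]
scene (0.567, 0.012) 616 [0.5668 0.0093 0.0692] [ 0.538 -0.023  0.059] [0.598 0.047 0.101]
scene (0.553, 0.163) 123 [0.5557 0.1639 0.0664] [0.526 0.131 0.058] [0.584 0.182 0.096]
side (0.567, 0.012) 47 [0.5647 0.0078 0.0751] [ 0.545 -0.015  0.08 ] [0.562 0.032 0.095]
side (0.553, 0.163) 887 [0.5542 0.1653 0.0623] [0.523 0.129 0.058] [0.58  0.198 0.096]
wrist (0.567, 0.012) 1278 [0.5667 0.0163 0.0777] [0.554 0.022 0.076] [0.578 0.038 0.097]
wrist (0.553, 0.163) 10287 [0.5548 0.1661 0.0626] [0.524 0.128 0.065] [0.585 0.197 0.095]
```

View pics/scene7.png

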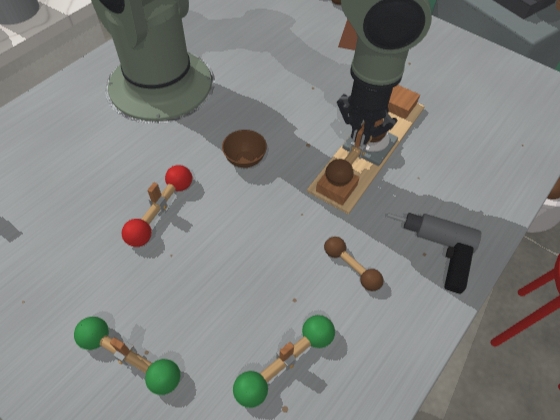

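The light shell is now on the rest at (340,175), and the load has left the hand (Fz +1.9 N). Releasing.

Call:
arm_command:
  moves:
    - {"rx": 0, "rz": 0, "x": 0, "y": 0, "z": 0, "ry": 0, "gripper": -0.5}
    - {"rx": 0, "rz": 0, "x": 0, "y": 0, "z": 0, "ry": 0, "gripper": 0}
    - {"rx": 0, "rz": 0, "x": 0, "y": 0, "z": 0, "ry": 0, "gripper": 0.2}
    - {"rx": 0, "rz": 0, "x": 0, "y": 0, "z": 0, "ry": 0, "gripper": 0.2}
    - {"rx": 0, "rz": 0, "x": 0, "y": 0, "z": 0, "ry": 0, "gripper": 0.2}

```text
clock: 10.1
position: [0.561, 0.0857, 0.0993]
tool_rot: [-1.571, 0.0, 0.078]
force: [-0.4, -0.6, -0.6]
grip_width: 0.0514
```

Call:
arm_command:
  moves:
    - {"rx": 0, "rz": 0, "x": 0, "y": -1, "z": 0, "ry": 0, "gripper": 0.2}
    - {"rx": 0, "rz": 0, "x": 0, "y": -3, "z": 0, "ry": 0, "gripper": 0.2}
    - {"rx": 0, "rz": 0, "x": 0, "y": -6, "z": 0, "ry": 0, "gripper": 0.2}
    - {"rx": 0, "rz": 0, "x": 0, "y": -9, "z": 0, "ry": 0, "gripper": 0.2}
    - {"rx": 0, "rz": 0, "x": 0, "y": -12, "z": 0, "ry": 0, "gripper": 0.2}

```text
clock: 10.52
position: [0.5607, 0.0859, 0.2214]
tool_rot: [-1.571, 0.0, 0.078]
force: [1.2, 0.3, 0.6]
grip_width: 0.0513
```

```bash
python3 chk.py 8
```

```text
t 10.52 pos [0.5607 0.0859 0.2214] rot [-90.    0.    4.5] F [1.2 0.3 0.6] w 0.0513
shift cm [ 0.03 12.14 -0.05] rotvec [-0.    -0.005 -0.   ]
scene (0.567, 0.012) 606 [0.567  0.0088 0.0694] [ 0.538 -0.023  0.059] [0.598 0.046 0.102]
scene (0.553, 0.163) 455 [0.5555 0.1637 0.0684] [0.527 0.129 0.059] [0.585 0.187 0.098]
side (0.567, 0.012) 637 [0.5661 0.0095 0.0701] [ 0.536 -0.015  0.063] [0.593 0.047 0.101]
side (0.553, 0.163) 892 [0.5542 0.1653 0.0648] [0.523 0.128 0.058] [0.58  0.197 0.097]
wrist (0.567, 0.012) 2407 [0.5671 0.0091 0.0698] [ 0.537 -0.017  0.063] [0.597 0.047 0.1  ]
wrist (0.553, 0.163) 3476 [0.5547 0.1657 0.0651] [0.524 0.128 0.067] [0.585 0.197 0.097]
```

View pics/wrist8.png

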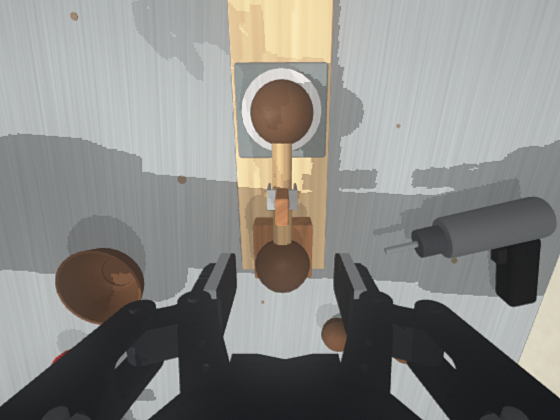

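View pics/scene8.png

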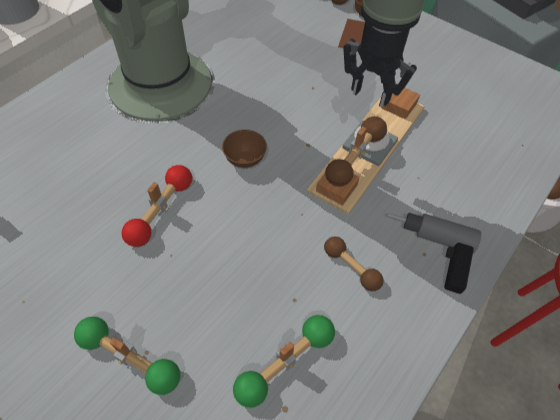

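The hand is clear. The piece lies in line with the stand: centre ≈(0.561,0.087), 80 mm from the pan, tilt ≈2°, pan sunk ≈11–12 mm.

```bash
python3 -c "
from h import *
bot.job_done()"
```

```text
the job is handed in; nothing more can be done
```

I placed the brown bar on the weighing stand with its heavy shell on the pan and its light shell on the near (−y) rest, let go of it, and handed the job in at about 10.7 s.

- **Finding the heavy end:** held by the tab, the bar tipped 20° to its stop with the shell toward +y down (shell centres at z = 0.126 and 0.180 m). I kept its heading and set it down that way round.
- **Setting down:** on the first contact, friction stopped the bar from levelling. I lifted it off, moved it about 12 mm outward and lowered it slowly while moving inward.
- **Last checks:** all passed.
  - **Position:** the centre was about 80 mm from the pan's and in line with the stand to within about 1°.
  - **Level and pan:** it was tilted about 2°, and I estimated the pan sunk about 11–12 mm from the height of the heavy shell.
  - **Clearance:** the hand was clear, about 12 cm above.
  - **Other pieces:** the short piece and the look-alikes showed in the same places as at the start.

The fitted shell heights differed by up to about 3 mm between cameras, well inside the limits.

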